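# Set the orbital shaker to speed 5 and start it

### The job

Set the shaker's speed selector to position 5, the fifth click clockwise from the red off mark, by pushing its bar round gently with a fingertip, never squeezing it. When it sits in that click, press the green start button fully home and let it come back up. Leave the red stop button, the dishes, the bottle and the tip box alone.

Things in the scene. Friction and masses are not known exactly. Their poses are not given: they have to be found in the camera images.
- shaker: White bench-top orbital shaker, fixed, 400 (x) by 340 (y) mm. Origin on the bench under its centre; x points from its control panel (robot side) to its back, z up. The grey panel is the front 125 mm of its top, a flat face rising 12 degrees towards +x (85 mm high at the front edge, 111 mm at the back). Behind it the dish platform: its rim begins 69 mm behind the selector's axis, 138 mm high.
- dial_centre (a point): Where the speed selector's axis meets the panel's face (shaker's axes). The axis is square to the panel, so leans 12 degrees to the shaker's -x. Black bar knob: skirt 62 mm across, its top 8 mm off the panel; across it a bar 60 mm long, 12 mm wide, from 8 to 32 mm off the panel. The white line on one half of the bar is the pointer.
- speed_dial (a joint): Selector angle in rad, growing clockwise seen from above. 0 is off; 8 speeds follow, a click each 0.5236: speed 5 is 2.618. The pointer's direction, counter-clockwise from the shaker's +x, is 2.094 minus this. A sprung ball holds each click: leaving one takes up to 0.15 N m; near half-way the knob may hang, from 0.1 past it snaps on to the next by itself. Starts in one of 0 to 3.
- pointer_tip (a point): Middle of the top edge at the pointer end of the bar, 30 mm from the axis, 32 mm off the panel; turns with the selector. Nine marks stand round the skirt, 42 mm from the axis: off a red square (lower left, seen by the operator), then clockwise white dots of growing size for speeds 1 to 8; 4 points straight away from the operator, 5 is the next to its right.
- start (a joint): Travel of the green start button in m: 0 up, 0.005 fully home. Pushed square into the panel; spring force 1 N rising to 4.2 N at the bottom; it comes back when released.
- start_top (a point): Centre of the top of the green start button, a round cap 33 mm across standing 12 mm off the panel; 140 mm to the right (-y) of the selector's axis.
- stop (a joint): Travel of the red stop button in m, made like the start button.
- stop_top (a point): Centre of the top of the red stop button, 65 mm to the right of the start button.
- dish_a_centre (a point): Centre of a closed clear Petri dish with red medium, 90 mm across and 15 mm high, loose on the shaker's platform (mat 128 mm above the bench).
- dish_b_centre (a point): Centre of a like dish with yellow medium, loose on the platform.
- bottle_centre (a point): Centre of a loose glass bottle with a blue cap, 70 mm across and 145 mm high, standing on the bench to the right of the shaker.
- tip_box_centre (a point): Centre of a loose pipette tip box, blue with a clear lid, 122 by 86 by 70 mm, on the bench to the left of the shaker.

How it is judged:
On the way, in this order (a step that is already met when the one before it is completed fails the run):
1. the selector rests in the click of speed 5, start not yet pressed (value of joint speed_dial between 2.5 and 2.74 rad and value of joint start below 0.0015 m), for 0.3 s.
2. the green button is pressed home with the selector at 5 (value of joint start above 0.004 m and value of joint speed_dial between 2.5 and 2.74 rad), for 0.04 s.
At the end, for the whole second after the job is handed in: The selector rests in the click of speed 5 (within 0.12 rad), the start button has been pressed home (4 mm or more) with the selector there and is up again, the stop button is up, and dishes, bottle and tip box are within 15 mm of where they stood (all of step 1 and velocity of joint speed_dial between -0.1 and 0.1 rad/s and value of joint stop below 0.0015 m and distance of each of dish_a_centre, dish_b_centre, bottle_centre, tip_box_centre from where it was at the start of the episode below 0.015 m); the robot touches nothing.
It fails at once if start pressed with the selector off speed 5 (value of joint start above 0.002 m and (value of joint speed_dial below 2.42 rad or value of joint speed_dial above 2.82 rad)).
It fails at once if the stop button is pressed (value of joint stop above 0.002 m).
It fails at once if the selector is squeezed or forced: more than 30 N from the fingers (contact force between the fingers and speed_dial above 30 N).
It fails at once if a dish, the bottle or the tip box is shoved, lifted or carried: moved over 15 mm (distance of any of dish_a_centre, dish_b_centre, bottle_centre, tip_box_centre from where it was at the start of the episode above 0.015 m).
It also fails if it takes over 58 s, if anything falls off the work surface, if the arm or the gripper's body presses on something with over 40 N, if the wrist force passes 120 N, or if a joint passes its speed limit or range.

### The arm

A 6-joint arm with a two-finger parallel gripper is mounted at the origin on the work surface. World frame = base frame: x ahead of the robot, y to its left, z up, the work surface at z = 0. Lengths are in m, angles in rad, forces in N, time in s.
With the tool pointing down it reaches from about 0.275 to 0.975 m from the base axis. Payload 8.4 kg.
Tool frame: the origin (TCP) lies between the finger pads; the fingertips stand 22 mm ahead of it and the grasp point (between the pads) lies 3 mm ahead of it; z points along the fingers, y is the line along which they close (so a half turn about z gives the same grasp; the last joint's range is limited). The gripper opens to 92 mm and grips with 3 to 60 N. Pads are 20 mm wide; open, the fingers measure 128 mm over their backs; the gripper's body (75 mm by 189 mm) begins 69 mm behind the grasp point.
Start: joints at [-1.268, 0.353, 1.633, -0, 1.155, -0.002], TCP at [0.188, -0.596, 0.237] pointing down, gripper open.
Joint ranges: [-2.63, 2.63], [-0.92, 2.1], [0.06, 2.66], [-1.3, 4.44], [0, 2.69], [-3.02, 3.02]. Speed limits (rad/s): [2.22, 2.22, 2.79, 3.14, 3.14, 3.14].

### API

Orientations are given as a rotation vector (axis times angle).
In Python, from bench import r gives the robot as it stands.
- The arm moves only by the tool jog_arm, never from a script. Its argument "commands" is a list of rows, each a list of 3 entries, a list of its own where there are three numbers: the shift along the world's x, y, z in units of 30 mm (1.0 is 30 mm), then the turn, a rotation vector about the world's x, y, z in units of 8 degrees (1.0 is 8 degrees), then the finger opening in mm, from 0 to 91.9. In form: [[[tx, ty, tz], [ax, ay, az], grip], ...]. A call has 1 to 10 rows; each row shifts and turns the commanded pose from where the row before left it; what a row does not reach is not made up. A row lasts 1/8 s, in which the tool goes at most 62.5 mm and 10.7 degrees, less where a joint would pass 70% of its speed; a pose out of reach is approached as far as the arm can. A call is refused whole if a number of a shift passes 1 or a number of a turn 1, either way. A call with a gripper value outside its range is refused whole. The fingers move at their own pace and stop on an object; "force" is the grip in N (left out, the last holds). Time passes only in rows, so rows that do not move let the fingers close. It gives the time, the measured TCP pose, the force, the opening and the grip force at its end, in the units of the state.
- r.sense(): the state, without advancing time (a new reading comes with each control period).
- r.capture(name): name is "scene" or "top"; returns a dict with "pixels" (420x560x3 uint8, red, green, blue), "depth" (420x560 float32, m along the optical axis (not along the pixel's ray), 0 where there is no reading), "vertical_fov" (degrees; the focal length in pixels is half the picture's height over the tangent of half this angle, whatever the lens; pixels are square), "cx", "cy" (the principal point, pixels), "k1" (the pictures are not rectified: a ray, as slopes to the right and down, at radius r is drawn at 1 + k1 r^2 times it, then the intrinsics apply), "xyz" and "rotation" of the camera in the world. Camera axes: x right, y up, looking along -z (the intrinsics and any distortion apply to the point x, -y, -z); pixel columns grow to the right and rows downward; lengths in m; the calibration is good to about 2 mm. A picture is of the moment at which its call begins.
- r.hand_in(): hands the job in; it is judged then, once.
Trained networks look in a picture, given as the dict that the camera call returned (one of the last four; its "shot" number tells which), for a name from the list of things; names that differ only in an ending like _2 or _b are one class to them, and where a whole thing is asked for, a point or a joint stands for the part that bears it (a point fixed in the world has none). Each returns a list of dicts, best first, with "score" (0 to 1); they miss things now and then, are a little off and sometimes report something else, mostly with a low value. They report only what shows in the picture. A call takes as long as a camera call.
- r.cut_out(name, picture): "region" (420x560 bool, what is visible of it) and "extent" ([left, top, right, bottom] in pixels, round what is visible of it).
The state is a dict: "time_s": time; "q": joint angles; "qd": joint speeds; "joint_efforts": joint torques, N m; "tool_pos": TCP position; "orientation": TCP orientation; "ft_force": force on the tool from outside, world axes, zero at the start; "torque": the same for the moment, N m; "finger_gap": finger opening in m; "gripper_force": force on a finger pad.
Only numpy, scipy, OpenCV 4.12 (cv2) and the standard library are available. Lean on these libraries where they do the work, as an engineer would, in place of code of your own. Each camera call takes 0.05 s, during which the arm holds its last target. There are 200 camera calls.

## Working session

There is one attempt and no reset: what is moved stays moved. The work goes in short steps, Python scripts to look and compute and a tool call to move; the robot and the scene stay as the last step left them, time stands still between calls to the robot, and variables do not carry over. Pictures are saved under pics/ and viewed, at most 10 in all, crops included, and the job is handed in when it is done.

Besides the shell and the picture viewer there is one more tool, called after ">>>" as name(argument=value, ...) on one line, values as JSON. jog_arm: Moves the arm, as the interface text tells. Its arguments: {"type":"object","properties":{"commands":{"type":"array"},"force":{"type":"number"}},"required":["commands"]}

```bash
mkdir -p pics; ls; cat > h.py <<'E'
import numpy as np, cv2
from bench import r
def K(p):
    h,w=p['pixels'].shape[:2]; f=h/2/np.tan(np.radians(p['vertical_fov'])/2)
    return f,np.array([[f,0,p['cx']],[0,f,p['cy']],[0,0,1.]])
def world(p,uv,d=None,):
    """uv Nx2 -> world points using depth"""
    uv=np.atleast_2d(np.array(uv,float)); f,k=K(p)
    s=cv2.undistortPoints(uv[:,None],k,np.array([p['k1'],0,0,0.]))[:,0]
    if d is None: d=p['depth'][uv[:,1].round().astype(int),uv[:,0].round().astype(int)]
    c=np.c_[s[:,0]*d,-s[:,1]*d,-d*np.ones(len(s))]
    R=np.array(p['rotation']); 
    return c@R.T+np.array(p['xyz'])
def proj(p,X):
    R=np.array(p['rotation']); c=(np.atleast_2d(X)-np.array(p['xyz']))@R
    f,k=K(p); s=np.c_[c[:,0]/-c[:,2],-c[:,1]/-c[:,2]]
    s=s*(1+p['k1']*(s**2).sum(1))[:,None]
    return s*f+[p['cx'],p['cy']]
E
python3 - <<'E'
from h import *
for n in ['top','scene']:
    p=r.capture(n); cv2.imwrite(f'pics/{n}0.png',p['pixels'][:,:,::-1])
    print(n,p['xyz'],np.round(p['rotation'],3).tolist(),p['vertical_fov'],p['k1'],p['cx'],p['cy'])
    for o in ['shaker','speed_dial','start','stop','dish_a_centre','bottle_centre','tip_box_centre']:
        for d in r.cut_out(o,p)[:2]:
            m=d['region']&(p['depth']>0); v,u=np.nonzero(m); W=world(p,np.c_[u,v])
            print(o,round(d['score'],2),d['extent'],len(u),W.mean(0).round(3),np.percentile(W,[2,98],axis=0).round(3).tolist() if len(W) else '')
print(r.sense())
E
```

```text
pics
top [ 4.82695986e-01 -1.04940063e-03  1.32619184e+00] [0.079, -0.082, -1.596] 43.203934453503365 -0.21075555815141356 274.88282700293166 210.02672206291808Traceback (most recent call last):
  File "<stdin>", line 7, in <module>
  File "h.py", line 13, in world
    return c@R.T+np.array(p['xyz'])
           ~~~~~^~~~~~~~~~~~~~~~~~~
ValueError: operands could not be broadcast together with shapes (21719,) (3,)
```

```bash
sed -i "s/R=np.array(p\['rotation'\])/R=cv2.Rodrigues(np.array(p['rotation'],float))[0]/" h.py
python3 - <<'E'
from h import *
for n in ['top','scene']:
    p=r.capture(n); cv2.imwrite(f'pics/{n}0.png',p['pixels'][:,:,::-1])
    print(n,p['xyz'],np.round(p['rotation'],3).tolist(),p['vertical_fov'],p['k1'],p['cx'],p['cy'])
    for o in ['shaker','speed_dial','start','stop','dish_a_centre','bottle_centre','tip_box_centre']:
        for d in r.cut_out(o,p)[:2]:
            m=d['region']&(p['depth']>0); v,u=np.nonzero(m)
            if len(u)==0: print(o,'empty'); continue
            W=world(p,np.c_[u,v])
            print(o,round(d['score'],2),d['extent'],len(u),np.median(W,0).round(3),np.percentile(W,[2,98],axis=0).round(3).tolist())
print(r.sense())
E
```

```text
top [ 4.82695986e-01 -1.04940063e-03  1.32619184e+00] [0.079, -0.082, -1.596] 43.203934453503365 -0.21075555815141356 274.88282700293166 210.02672206291808
shaker 0.93 [207.5, 84.1, 373.9, 273.5] 21698 [ 0.655 -0.04   0.127] [[0.488, -0.205, 0.086], [0.869, 0.124, 0.139]]
speed_dial 0.77 [246.8, 228.0, 277.1, 254.8] 545 [0.536 0.024 0.11 ] [[0.51, -0.001, 0.099], [0.562, 0.052, 0.135]]
start 0.61 [319.4, 233.3, 327.6, 248.3] 132 [ 0.538 -0.114  0.108] [[0.525, -0.128, 0.103], [0.551, -0.101, 0.114]]
stop 0.73 [345.8, 228.0, 357.6, 243.8] 157 [ 0.545 -0.18   0.108] [[0.529, -0.195, 0.102], [0.559, -0.165, 0.113]]
dish_a_centre 0.92 [226.0, 141.2, 264.9, 181.0] 1168 [0.72  0.056 0.144] [[0.68, 0.017, 0.139], [0.76, 0.095, 0.149]]
dish_a_centre 0.61 [344.3, 228.8, 359.9, 245.4] 158 [ 0.545 -0.18   0.108] [[0.529, -0.195, 0.102], [0.559, -0.165, 0.113]]
bottle_centre 0.64 [384.4, 159.9, 421.7, 194.0] 904 [ 0.686 -0.307  0.1  ] [[0.66, -0.352, 0.003], [0.726, -0.284, 0.149]]
tip_box_centre 0.87 [154.8, 160.3, 195.8, 217.6] 1983 [0.672 0.234 0.07 ] [[0.615, 0.194, 0.004], [0.734, 0.279, 0.
[... 1185 characters left out ...]
735, 0.284, 0.072]]
{'time_s': 0.9, 'q': array([-1.26839773e+00,  3.52970337e-01,  1.63340603e+00, -3.38084686e-05,
        1.15518082e+00, -2.35942738e-03]), 'qd': array([-0.00029448,  0.00044566,  0.00105341,  0.00034142,  0.00015232,
       -0.00307641]), 'joint_efforts': array([-3.98592292e-04, -5.93745875e+01, -3.34576285e+01,  6.95950817e-02,
        1.56483654e-02, -5.68893455e-06]), 'tool_pos': array([ 0.18755527, -0.59620188,  0.23659892]), 'orientation': array([ 3.10514779e+00,  4.76877530e-01, -3.97117471e-05]), 'ft_force': array([ 0.10132277,  0.40251046, -0.25915203]), 'torque': array([0.04480616, 0.00863353, 0.02430846]), 'gripper_force': 0.0, 'finger_gap': 0.09159609685361385}
```

View pics/top0.png

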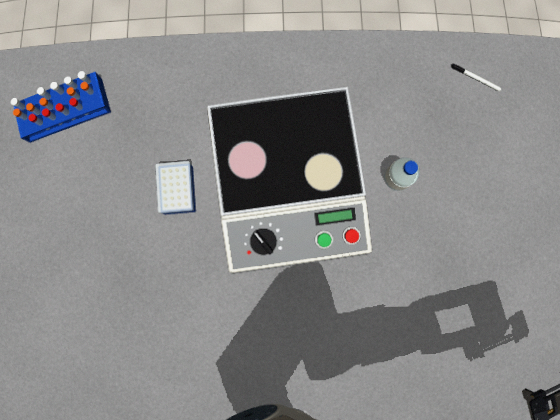

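View pics/scene0.png

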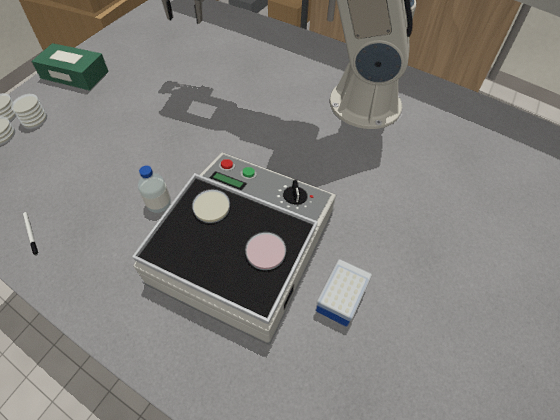

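```bash
cat > loc.py <<'E'
from h import *
def blob(p,lo,hi,box):
    hsv=cv2.cvtColor(p['pixels'],cv2.COLOR_RGB2HSV); m=cv2.inRange(hsv,lo,hi)
    k=np.zeros_like(m); x0,y0,x1,y1=box; k[y0:y1,x0:x1]=255
    v,u=np.nonzero(m&k); return np.c_[u,v]
def model(O,yaw,X):  # X in dial frame: panel axes (up-panel, left, normal), O dial centre on the panel
    a=np.radians(12); c,s=np.cos(yaw),np.sin(yaw)
    Rz=np.array([[c,-s,0],[s,c,0],[0,0,1]]); Ry=np.array([[np.cos(a),0,-np.sin(a)],[0,1,0],[np.sin(a),0,np.cos(a)]])
    return np.atleast_2d(X)@(Rz@Ry).T+O
E
python3 - <<'E'
from loc import *
for n in ['top','scene']:
    p=r.capture(n)
    d=r.cut_out('shaker',p)[0]; v,u=np.nonzero(d['region']&(p['depth']>0)); W=world(p,np.c_[u,v]); W=W[W[:,2]>.08]
    rc=cv2.minAreaRect(W[:,:2].astype(np.float32)); print(n,rc)
    out={}
    for o in ['start','stop']:
        d=r.cut_out(o,p)[0]; x0,y0,x1,y1=[int(i) for i in d['extent']]; 
        g=blob(p,(45,90,60),(85,255,255),(x0-4,y0-4,x1+5,y1+5)) if o=='start' else blob(p,(0,150,60),(8,255,255),(x0-4,y0-4,x1+5,y1+5))
        W=world(p,g); out[o]=np.median(W,0); print(o,len(g),g.mean(0),out[o].round(4),(W[:,:2].max(0)-W[:,:2].min(0)).round(3))
    e=out['stop']-out['start']; print('yaw',np.degrees(np.arctan2(e[0],-e[1])),np.linalg.norm(e))
    d=r.cut_out('speed_dial',p)[0]; x0,y0,x1,y1=[int(i) for i in d['extent']]
    c=p['pixels'][y0-15:y1+15,x0-15:x1+15,::-1]
    cv2.imwrite(f'pics/{n}_dial.png',cv2.resize(c,None,fx=9,fy=9,interpolation=cv2.INTER_CUBIC)); print('crop origin',x0-15,y0-15,c.shape)
    np.save(n+'.npy',p,allow_pickle=True)
a,b=[cv2.resize(cv2.imread(f'pics/{n}_dial.png'),(400,400)) for n in('top','scene')]
cv2.imwrite('pics/dials.png',np.hstack([a,b]))
E
```

```text
top ((0.6824540495872498, -0.03996768593788147), (0.39690378308296204, 0.34000012278556824), 6.851638317108154)
start 149 [323.95973154 239.68456376] [ 0.5354 -0.1161  0.1074] [0.069 0.13 ]
stop 147 [351.52380952 235.5170068 ] [ 0.5433 -0.1799  0.1078] [0.03  0.031]
yaw 7.1036301659475765 0.06437774876411807
crop origin 303 216 (45, 43, 3)
scene ((0.680392861366272, -0.036310210824012756), (0.4024098217487335, 0.3412206768989563), 6.912815093994141)
start 98 [248.12244898 171.57142857] [ 0.5365 -0.113   0.1059] [0.032 0.031]Traceback (most recent call last):
  File "<stdin>", line 8, in <module>
IndexError: list index out of range
```

```bash
python3 - <<'E'
from loc import *
from scipy.optimize import least_squares
ims=[]
for n,bx in [('top',(240,220,288,262)),('scene',(274,170,319,212))]:
    p=r.capture(n); np.save(n+'.npy',p,allow_pickle=True)
    x0,y0,x1,y1=bx
    hsv=cv2.cvtColor(p['pixels'],cv2.COLOR_RGB2HSV)
    m=np.zeros((420,560),np.uint8); m[y0:y1,x0:x1]=(hsv[y0:y1,x0:x1,2]<70)*255
    m=cv2.morphologyEx(m,cv2.MORPH_CLOSE,np.ones((5,5),np.uint8))
    v,u=np.nonzero(m&(p['depth']>0)); W=world(p,np.c_[u,v])
    # skirt: points near 8mm off panel -> low ones
    z=W[:,2]; lo=W[z<np.percentile(z,60)]
    (c,rad)=cv2.minEnclosingCircle(W[:,:2].astype(np.float32)); print(n,len(W),c,rad,np.percentile(z,[5,25,50,75,95,99]).round(4), W.mean(0).round(4))
    hi=W[z>z.max()-.012]; print('high',len(hi),hi.mean(0).round(4))
    c=p['pixels'][y0:y1,x0:x1,::-1]; ims.append(cv2.resize(c,(400,400),interpolation=cv2.INTER_CUBIC))
    g=blob(p,(0,120,60),(8,255,255),bx); print('redmark',len(g),world(p,g).mean(0).round(4))
cv2.imwrite('pics/dials.png',np.hstack(ims))
E
```

```text
top 528 (0.5355713367462158, 0.024285459890961647) 0.03140215575695038 [0.101  0.1057 0.1092 0.1242 0.1335 0.1368] [0.536  0.0241 0.1134]
high 114 [0.5342 0.0266 0.1313]
redmark 11 [0.5129 0.0584 0.0964]
scene 384 (0.5581673979759216, 0.009201397188007832) 0.059459980577230453 [0.1015 0.1055 0.1095 0.1238 0.1323 0.134 ] [0.5407 0.0279 0.1135]
high 92 [0.5421 0.0297 0.1296]
redmark 8 [0.5104 0.0601 0.0961]
```

View pics/dials.png

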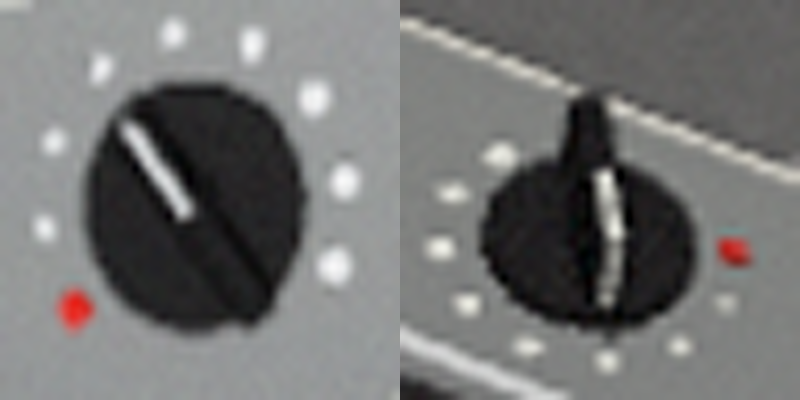

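```bash
cat > geo.py <<'E'
from loc import *
from scipy.spatial.transform import Rotation as Ro
E
python3 - <<'E'
from geo import *
from scipy.optimize import least_squares
T=np.array([(75,310),(45,228),(53,142),(102,68),(173,34),(252,45),(315,98),(345,182),(335,266)])/[400/48,400/42]+[239.5,219.5]
S=np.array([(335,250),(326,303),(280,346),(208,360),(128,347),(68,303),(40,247),(53,192),(100,155)])/[400/45,400/42]+[273.5,169.5]
th=2.094-np.arange(9)*.5236
M=np.c_[.042*np.cos(th),.042*np.sin(th),0*th]
P={n:np.load(n+'.npy',allow_pickle=True).item() for n in('top','scene')}
def res(x,ns):
    return np.concatenate([(proj(P[n],model(x[:3],x[3],M))-{'top':T,'scene':S}[n]).ravel() for n in ns])
for ns in (['top'],['scene'],['top','scene']):
    s=least_squares(res,[.537,.025,.0995,.12],args=(ns,)); print(ns,s.x.round(4),np.degrees(s.x[3]),np.abs(s.fun).max())
# with z fixed
for ns in (['top'],['scene']):
  for z in (.098,.100): 
    s=least_squares(lambda y:res([y[0],y[1],z,y[2]],ns),[.537,.025,.12]); print(ns,z,s.x.round(4),np.abs(s.fun).max())
# panel plane depth
for n in P:
    p=P[n]; O=np.array([.5365,.0255,.0995])
    g=np.array([[a,b,0] for a in np.linspace(-.045,.045,19) for b in np.linspace(-.11,-.05,25)]); uv=proj(p,model(O,.122,g)); W=world(p,uv)
    A=np.c_[W[:,:2]-O[:2],np.ones(len(W))]; c=np.linalg.lstsq(A,W[:,2],rcond=None)[0]; print(n,'plane',c.round(4),'slope',np.degrees(np.arctan(np.hypot(*c[:2]))))
E
```

```text
['top'] [0.5371 0.0246 0.1032 0.1141] 6.539527979528209 0.20349014790994602
['scene'] [0.5357 0.0265 0.1024 0.1158] 6.63542643589973 0.1576160150103476
['top', 'scene'] [0.5367 0.0256 0.1029 0.1148] 6.580082934036795 0.5602636287343898
['top'] 0.098 [0.5374 0.0248 0.1141] 0.2081111849427657
['top'] 0.1 [0.5373 0.0247 0.1141] 0.20334922541030664
['scene'] 0.098 [0.533  0.0251 0.116 ] 0.19319382187518386
['scene'] 0.1 [0.5342 0.0257 0.1159] 0.17689356395138134
top plane [-0.2834  0.8725  0.1769] slope 42.53310136125756
scene plane [0.8054 0.8834 0.1629] slope 50.08680304537741
```

```bash
cat >> geo.py <<'E'
O=np.array([.536,.0252,.1005]); yaw=.117
F=model(np.zeros(3),yaw,np.eye(3)).T   # columns: up-panel, left, normal
n=F[:,2]
def pose(thd,gap,h,rad=.028,half=.010):
    th=np.radians(thd); u=F@[np.cos(th),np.sin(th),0]; t=F@[np.sin(th),-np.cos(th),0]
    R=np.c_[np.cross(u,-n),u,-n]
    return O+rad*u-(.006+half+gap)*t+(h+.022)*n, Ro.from_matrix(R), u, t
def delta(P,R):
    s=r.sense(); p=np.array(s['tool_pos']); c=Ro.from_rotvec(s['orientation'])
    return ((P-p)/.03).round(3),(np.degrees((R*c.inv()).as_rotvec())/8).round(3)
E
python3 - <<'E'
from geo import *
P,R,u,t=pose(30,.012,.075); print(P,delta(P,R),'n',n,'u',u,'t',t)
E
```

```text
[0.52146176 0.06200323 0.19751114] (array([11.13 , 21.939, -1.302]), array([-1.301, -1.175, 13.598])) n [-0.20649026 -0.02427021  0.9781476 ] u [0.78294268 0.59546646 0.18005681] t [ 0.58682411 -0.80301348  0.10395585]
```

>>> jog_arm(commands=[[[0.445, 0.878, 0], [-0.052, -0.047, 0.544], 0], [[0.445, 0.878, 0], [-0.052, -0.047, 0.544], 0], [[0.445, 0.878, 0], [-0.052, -0.047, 0.544], 0], [[0.445, 0.878, 0], [-0.052, -0.047, 0.544], 0], [[0.445, 0.878, 0], [-0.052, -0.047, 0.544], 0], [[0.445, 0.878, 0], [-0.052, -0.047, 0.544], 0], [[0.445, 0.878, 0], [-0.052, -0.047, 0.544], 0], [[0.445, 0.878, 0], [-0.052, -0.047, 0.544], 0], [[0.445, 0.878, 0], [-0.052, -0.047, 0.544], 0], [[0.445, 0.878, 0], [-0.052, -0.047, 0.544], 0]])

```text
time_s: 2.7
tool_pos: [0.3214, -0.3319, 0.2367]
orientation: [2.635, 1.557, 0.081]
ft_force: [0.0, 0.3, 0.4]
finger_gap: 0.0004
gripper_force: 0.0
```

>>> jog_arm(commands=[[[0.445, 0.878, 0], [-0.052, -0.047, 0.544], 0], [[0.445, 0.878, 0], [-0.052, -0.047, 0.544], 0], [[0.445, 0.878, 0], [-0.052, -0.047, 0.544], 0], [[0.445, 0.878, 0], [-0.052, -0.047, 0.544], 0], [[0.445, 0.878, 0], [-0.052, -0.047, 0.544], 0], [[0.445, 0.878, 0], [-0.052, -0.047, 0.544], 0], [[0.445, 0.878, 0], [-0.052, -0.047, 0.544], 0], [[0.445, 0.878, 0], [-0.052, -0.047, 0.544], 0], [[0.445, 0.878, 0], [-0.052, -0.047, 0.544], 0], [[0.445, 0.878, 0], [-0.052, -0.047, 0.544], 0]])

```text
time_s: 3.95
tool_pos: [0.455, -0.0685, 0.2368]
orientation: [1.822, 2.37, 0.147]
ft_force: [-0.0, -1.0, 0.7]
finger_gap: 0.0003
gripper_force: 0.0
```

```bash
python3 - <<'E'
from geo import *
P,R,u,t=pose(30,.012,.075); print(delta(P,R)); s=r.sense(); print(s['time_s'],s['tool_pos'],s['q'].round(2),s['finger_gap'])
E
```

```text
(array([ 2.217,  4.349, -1.309]), array([-0.259, -0.231,  2.7  ]))
3.95 [ 0.45495673 -0.06845955  0.23679021] [-0.16 -0.    2.09  0.02  0.88 -0.44] 0.00025315940126885287
```

>>> jog_arm(commands=[[[0.443, 0.87, -0.262], [-0.052, -0.046, 0.54], 0], [[0.443, 0.87, -0.262], [-0.052, -0.046, 0.54], 0], [[0.443, 0.87, -0.262], [-0.052, -0.046, 0.54], 0], [[0.443, 0.87, -0.262], [-0.052, -0.046, 0.54], 0], [[0.443, 0.87, -0.262], [-0.052, -0.046, 0.54], 0], [[0, 0, 0], [0, 0, 0], 0], [[0, 0, 0], [0, 0, 0], 0]])

```text
time_s: 4.82
tool_pos: [0.5206, 0.0607, 0.1973]
orientation: [1.333, 2.646, 0.17]
ft_force: [0.2, -0.3, -0.5]
finger_gap: 0.0005
gripper_force: 0.0
```

```bash
python3 - <<'E'
from geo import *
P,R,u,t=pose(30,.012,.075); print(delta(P,R))
P2,R2,u,t=pose(30,.012,.015); print('down',delta(P2,R2)); print(r.sense()['ft_force'])
p=r.capture('top'); q=r.capture('scene')
a=cv2.resize(p['pixels'][180:300,200:360],(400,300)); b=cv2.resize(q['pixels'][110:230,230:390],(400,300))
tip=r.sense()['tool_pos']-.022*n
for img,pp,ox,oy in((a,p,200,180),(b,q,230,110)):
    for X in (tip,O,P2-.022*n): 
        x,y=(proj(pp,X)[0]-[ox,oy])*2.5; cv2.circle(img,(int(x),int(y)),2,(0,255,255),-1)
cv2.imwrite('pics/a1.png',np.hstack([a,b])[:,:,::-1])
E
```

```text
(array([0.029, 0.043, 0.006]), array([ 0.001, -0.009,  0.024]))
down (array([ 0.442,  0.091, -1.95 ]), array([ 0.001, -0.009,  0.024]))
[ 0.21238847 -0.32757487 -0.45225654]
```

View pics/a1.png

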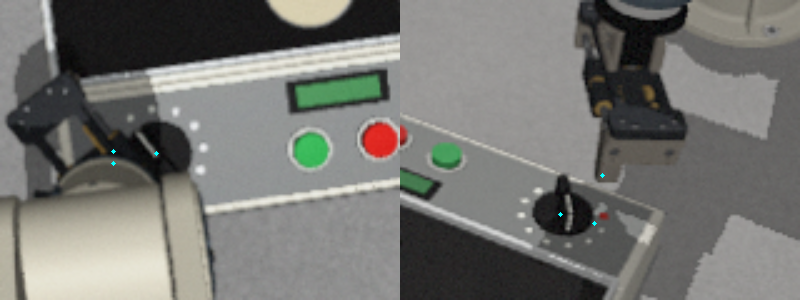

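>>> jog_arm(commands=[[[0.11, 0.023, -0.488], [0, 0, 0], 0], [[0.11, 0.023, -0.488], [0, 0, 0], 0], [[0.11, 0.023, -0.488], [0, 0, 0], 0], [[0.11, 0.023, -0.488], [0, 0, 0], 0], [[0, 0, 0], [0, 0, 0], 0]])

```text
time_s: 5.55
tool_pos: [0.5335, 0.0638, 0.137]
orientation: [1.333, 2.648, 0.168]
ft_force: [-0.6, -0.1, -1.0]
finger_gap: 0.0006
gripper_force: 0.0
```

```bash
cat > st.py <<'E'
from geo import *
def st(thd,gap,h=.015):
    P,R,u,t=pose(thd,gap,h); d=delta(P,R); f=F.T@r.sense()['ft_force']
    print(thd,gap,'shift',d[0].tolist(),'turn',d[1].tolist())
def now():
    s=r.sense(); x=F.T@(s['tool_pos']-O)*1000; R=Ro.from_rotvec(s['orientation']).as_matrix(); y=F.T@R[:,1]; th=np.arctan2(y[1],y[0])
    u=np.array([np.cos(th),np.sin(th)]); t=np.array([np.sin(th),-np.cos(th)])
    print('t',s['time_s'],'th',np.degrees(th).round(1),'rad',(x[:2]@u).round(1),'gap',(-x[:2]@t-16).round(1),'h',(x[2]-22).round(1),'f panel',(F.T@s['ft_force']).round(2),'f.t',((F.T@s['ft_force'])[:2]@t).round(2))
E
python3 - <<'E'
from st import *
now()
st(30,.004);st(30,0);st(22,0);st(14,0)
E
```

```text
t 5.55 th 29.9 rad 27.5 gap 12.8 h 13.3 f panel [-0.81 -0.06 -0.82] f.t -0.35
30 0.004 shift [0.169, -0.227, 0.089] turn [0.003, -0.026, 0.018]
30 0 shift [0.247, -0.334, 0.103] turn [0.003, -0.026, 0.018]
22 0 shift [0.378, -0.403, 0.129] turn [0.207, -0.002, -0.961]
14 0 shift [0.497, -0.491, 0.152] turn [0.412, 0.022, -1.939]
```

>>> jog_arm(commands=[[[0.1, -0.13, 0.05], [0, 0, 0], 0], [[0.1, -0.13, 0.03], [0, 0, 0], 0], [[0.02, -0.027, 0.003], [0, 0, 0], 0], [[0, 0, 0], [0, 0, 0], 0]])

```text
time_s: 6.05
tool_pos: [0.541, 0.0551, 0.1415]
orientation: [1.332, 2.645, 0.171]
ft_force: [-0.0, 0.1, -0.1]
finger_gap: -0.0
gripper_force: 0.0
```

```bash
python3 -c "
from st import *
now()
st(30,0);st(22,0);st(14,0)"
```

```text
t 6.05 th 29.8 rad 29.0 gap 0.9 h 16.4 f panel [-0.02  0.07 -0.1 ] f.t -0.07
30 0 shift [-0.002, -0.043, -0.048] turn [-0.0, -0.002, 0.021]
22 0 shift [0.128, -0.113, -0.022] turn [0.206, 0.022, -0.957]
14 0 shift [0.247, -0.2, 0.001] turn [0.412, 0.046, -1.936]
```

>>> jog_arm(commands=[[[0.02, -0.027, 0.003], [0, 0, 0], 0], [[0.02, -0.027, 0.003], [0, 0, 0], 0], [[0.02, -0.027, 0.003], [0, 0, 0], 0], [[0, 0, 0], [0, 0, 0], 0]])

```text
time_s: 6.55
tool_pos: [0.5425, 0.0533, 0.1416]
orientation: [1.332, 2.646, 0.171]
ft_force: [-1.1, 3.9, 2.5]
finger_gap: 0.0005
gripper_force: 2.0
```

```bash
python3 -c "
from st import *
now()
st(22,-.002);st(14,-.002)"
```

```text
t 6.55 th 29.8 rad 29.2 gap -1.5 h 16.1 f panel [-0.11  4.05  2.57] f.t -3.57
22 -0.002 shift [0.108, -0.11, -0.018] turn [0.202, 0.018, -0.96]
14 -0.002 shift [0.219, -0.201, 0.003] turn [0.408, 0.042, -1.938]
```

```bash
python3 -c "
from st import *
ths=list(range(30,-29,-4)); 
for a,b in zip(ths,ths[1:]):
    A,Ra,_,_=pose(a,-.0015,.0155);B,Rb,_,_=pose(b,-.0015,.0155); print(b,((B-A)/.03).round(3).tolist(),(np.degrees((Rb*Ra.inv()).as_rotvec())/8).round(3).tolist())"
```

```text
26 [0.064, -0.035, 0.013] [0.103, 0.012, -0.489]
22 [0.061, -0.039, 0.012] [0.103, 0.012, -0.489]
18 [0.058, -0.043, 0.011] [0.103, 0.012, -0.489]
14 [0.055, -0.047, 0.01] [0.103, 0.012, -0.489]
10 [0.052, -0.051, 0.01] [0.103, 0.012, -0.489]
6 [0.048, -0.055, 0.009] [0.103, 0.012, -0.489]
2 [0.044, -0.058, 0.008] [0.103, 0.012, -0.489]
-2 [0.04, -0.061, 0.007] [0.103, 0.012, -0.489]
-6 [0.036, -0.064, 0.006] [0.103, 0.012, -0.489]
-10 [0.032, -0.066, 0.005] [0.103, 0.012, -0.489]
-14 [0.027, -0.068, 0.004] [0.103, 0.012, -0.489]
-18 [0.022, -0.07, 0.003] [0.103, 0.012, -0.489]
-22 [0.018, -0.071, 0.002] [0.103, 0.012, -0.489]
-26 [0.013, -0.072, 0.001] [0.103, 0.012, -0.489]
```

>>> jog_arm(commands=[[[0.064, -0.035, 0.013], [0.103, 0.012, -0.489], 0], [[0.061, -0.039, 0.012], [0.103, 0.012, -0.489], 0], [[0.058, -0.043, 0.011], [0.103, 0.012, -0.489], 0], [[0, 0, 0], [0, 0, 0], 0]])

```text
time_s: 7.05
tool_pos: [0.5483, 0.0491, 0.1426]
orientation: [1.606, 2.502, 0.197]
ft_force: [-0.5, 0.9, -1.6]
finger_gap: 0.0002
gripper_force: 0.0
```

```bash
python3 -c "
from st import *
now()
st(10,-.0015)"
```

```text
t 7.05 th 17.9 rad 29.1 gap -1.9 h 16.0 f panel [-0.73  0.98 -1.48] f.t -1.16
10 -0.0015 shift [0.074, -0.099, -0.022] turn [0.209, 0.02, -0.964]
```

>>> jog_arm(commands=[[[0.055, -0.047, 0.01], [0.103, 0.012, -0.489], 0], [[0.052, -0.051, 0.0], [0.103, 0.012, -0.489], 0], [[0.048, -0.055, 0.0], [0.103, 0.012, -0.489], 0], [[0.044, -0.058, 0.0], [0.103, 0.012, -0.489], 0], [[0, 0, 0], [0, 0, 0], 0]])

```text
time_s: 7.68
tool_pos: [0.5539, 0.043, 0.1428]
orientation: [1.95, 2.269, 0.23]
ft_force: [-0.7, 1.6, 0.7]
finger_gap: 0.0004
gripper_force: 1.0
```

```bash
python3 -c "
from st import *
now()
st(-14,-.0015)"
```

```text
t 7.675 th 2.0 rad 28.8 gap -1.4 h 15.2 f panel [-0.38  1.68  0.76] f.t -1.69
-14 -0.0015 shift [0.112, -0.266, 0.009] turn [0.413, 0.041, -1.951]
```

>>> jog_arm(commands=[[[0.036, -0.061, 0.004], [0.103, 0.012, -0.489], 0], [[0.032, -0.064, 0.003], [0.103, 0.012, -0.489], 0], [[0.028, -0.066, 0.002], [0.103, 0.012, -0.489], 0], [[0.022, -0.068, 0.002], [0.103, 0.012, -0.489], 0], [[0, 0, 0], [0, 0, 0], 0]])

```text
time_s: 8.3
tool_pos: [0.5576, 0.0351, 0.1432]
orientation: [2.26, 1.99, 0.259]
ft_force: [0.4, -0.6, 0.8]
finger_gap: 0.0006
gripper_force: 0.0
```

```bash
python3 -c "
from st import *
now()
st(-18,-.0015);st(-22,-.0015)"
```

```text
t 8.3 th -14.0 rad 28.3 gap -1.4 h 15.0 f panel [ 0.5  -0.65  0.67] f.t 0.51
-18 -0.0015 shift [0.012, -0.071, -0.001] turn [0.108, 0.007, -0.492]
-22 -0.0015 shift [0.03, -0.142, 0.001] turn [0.211, 0.019, -0.981]
```

>>> jog_arm(commands=[[[0.012, -0.07, 0], [0.103, 0.012, -0.489], 0], [[0.018, -0.071, 0], [0.103, 0.012, -0.489], 0], [[0.009, -0.036, 0], [0.052, 0.006, -0.245], 0], [[0, 0, 0], [0, 0, 0], 0]])

```text
time_s: 8.8
tool_pos: [0.5587, 0.0298, 0.1431]
orientation: [2.438, 1.793, 0.275]
ft_force: [0.0, -0.2, 0.1]
finger_gap: 0.0004
gripper_force: 0.0
```

```bash
python3 -c "
from st import *
now()
P,R,u,t=pose(-24,.015,.015);print(delta(P,R))
P,R,u,t=pose(-24,.015,.070);print(delta(P,R))"
```

```text
t 8.8 th -24.0 rad 27.9 gap -1.4 h 14.9 f panel [ 0.04 -0.15  0.11] f.t 0.12
(array([0.16 , 0.522, 0.051]), array([ 0.002, -0.007,  0.004]))
(array([-0.218,  0.478,  1.845]), array([ 0.002, -0.007,  0.004]))
```

>>> jog_arm(commands=[[[0.08, 0.26, 0.025], [0, 0, 0], 0], [[0.08, 0.26, 0.025], [0, 0, 0], 0], [[-0.1, 0, 0.5], [0, 0, 0], 0], [[-0.1, 0, 0.5], [0, 0, 0], 0], [[-0.1, 0, 0.5], [0, 0, 0], 0], [[-0.1, 0, 0.5], [0, 0, 0], 0], [[0, 0, 0], [0, 0, 0], 0]])

```text
time_s: 9.68
tool_pos: [0.5522, 0.0454, 0.2065]
orientation: [2.438, 1.79, 0.279]
ft_force: [0.4, -0.4, -0.7]
finger_gap: 0.0005
gripper_force: 0.0
```

```bash
cat >> st.py <<'E'
S=np.array([.536,-.1145,.1065])
def spose(thd,h,off=(0,0)):
    P,R,u,t=pose(thd,0,0); return S+F@[off[0],off[1],h+.022],R
E
python3 -c "
from st import *
now(); print('start in panel',F.T@(S-O))
P,R=spose(0,.045);print(delta(P,R))
p=r.capture('top'); q=r.capture('scene')
a=cv2.resize(p['pixels'][190:280,230:350],(400,300)); b=cv2.resize(q['pixels'][140:230,230:350],(400,300))
cv2.imwrite('pics/a2.png',np.hstack([a,b])[:,:,::-1])"
```

```text
t 9.675 th -24.1 rad 29.1 gap 17.0 h 77.8 f panel [ 0.16 -0.48 -0.74] f.t 0.37
start in panel [-0.0147038  -0.13874491  0.00925943]
(array([-1.001, -5.386, -1.148]), array([-0.626, -0.059,  2.952]))
```

View pics/a2.png

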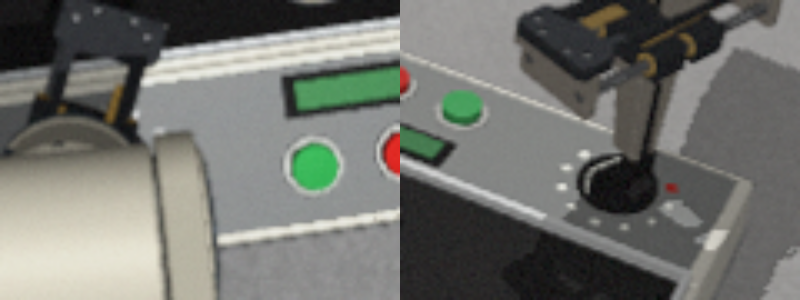

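>>> jog_arm(commands=[[[-0.167, -0.898, 0], [-0.104, -0.01, 0.492], 0], [[-0.167, -0.898, 0], [-0.104, -0.01, 0.492], 0], [[-0.167, -0.898, 0], [-0.104, -0.01, 0.492], 0], [[-0.167, -0.898, 0], [-0.104, -0.01, 0.492], 0], [[-0.167, -0.898, -0.3], [-0.104, -0.01, 0.492], 0], [[-0.167, -0.898, -0.4], [-0.104, -0.01, 0.492], 0], [[0, 0, 0], [0, 0, 0], 0]])

```text
time_s: 10.65
tool_pos: [0.5204, -0.1172, 0.1822]
orientation: [1.995, 2.237, 0.23]
ft_force: [-1.0, 0.4, -0.9]
finger_gap: 0.0007
gripper_force: 0.0
```

```bash
python3 -c "
from st import *
now()
P,R=spose(0,.010);print(delta(P,R))
p=r.capture('top'); q=r.capture('scene')
a=cv2.resize(p['pixels'][190:280,230:350],(400,300)); b=cv2.resize(q['pixels'][140:230,230:350],(400,300))
for img,pp,o in((a,p,(230,190)),(b,q,(230,140))):
    for th,c in((-30,(255,0,0)),(0,(0,0,255))):
        e=np.radians(th); X=model(O,yaw,[[0,0,.032],[.03*np.cos(e),.03*np.sin(e),.032]])
        for x,y in (proj(pp,X)-o)*10/3: cv2.circle(img,(int(x),int(y)),2,c,-1)
cv2.imwrite('pics/a3.png',np.hstack([a,b])[:,:,::-1])"
```

```text
t 10.65 th -0.1 rad -14.1 gap -155.6 h 64.6 f panel [-1.15  0.48 -0.68] f.t -0.48
(array([ 0.301,  0.063, -1.48 ]), array([ 0.002, -0.037,  0.017]))
```

View pics/a3.png

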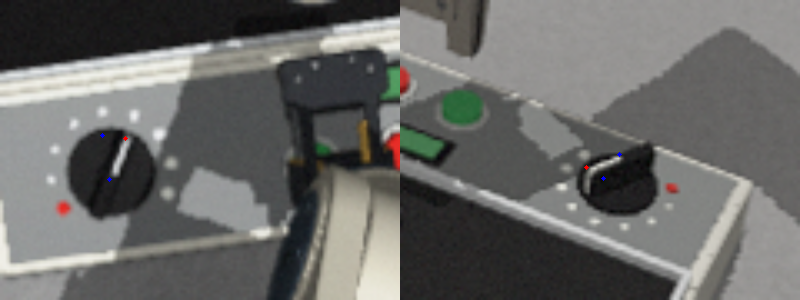

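The images show the pointer line ending on the predicted speed-5 point, at (126,139) in the top view and (586,168) in the scene view. I'm going down to the start button next.

>>> jog_arm(commands=[[[0.075, 0.016, -0.37], [0, 0, 0], 0], [[0.075, 0.016, -0.37], [0, 0, 0], 0], [[0.075, 0.016, -0.37], [0, 0, 0], 0], [[0.075, 0.016, -0.37], [0, 0, 0], 0], [[0, 0, 0], [0, 0, 0], 0]])

```text
time_s: 11.38
tool_pos: [0.53, -0.1139, 0.138]
orientation: [1.991, 2.239, 0.23]
ft_force: [0.2, 0.1, -0.1]
finger_gap: 0.0004
gripper_force: 0.0
```

>>> jog_arm(commands=[[[0.014, 0, -0.066], [0, 0, 0], 0], [[0.014, 0, -0.066], [0, 0, 0], 0], [[0.014, 0, -0.066], [0, 0, 0], 0], [[0.007, 0, -0.033], [0, 0, 0], 0], [[0, 0, 0], [0, 0, 0], 0]])

```text
time_s: 12.0
tool_pos: [0.532, -0.1142, 0.1324]
orientation: [1.99, 2.238, 0.232]
ft_force: [0.2, -0.9, -0.0]
finger_gap: 0.0004
gripper_force: 0.0
```

```bash
python3 -c "
from st import *
now()
P,R=spose(0,0);print(delta(P,R))"
```

```text
t 12.0 th 0.0 rad -13.2 gap -154.0 h 13.4 f panel [ 0.13 -0.9  -0.05] f.t 0.9
(array([-0.018, -0.026, -0.145]), array([ 0.007, -0.017,  0.   ]))
```

Next I go down in 1 mm steps.

>>> jog_arm(commands=[[[0.007, 0, -0.033], [0, 0, 0], 0], [[0.007, 0, -0.033], [0, 0, 0], 0], [[0.007, 0, -0.033], [0, 0, 0], 0], [[0.007, 0, -0.033], [0, 0, 0], 0], [[0, 0, 0], [0, 0, 0], 0]])

```text
time_s: 12.62
tool_pos: [0.5328, -0.1142, 0.1284]
orientation: [1.99, 2.238, 0.232]
ft_force: [-1.4, -0.3, 1.3]
finger_gap: 0.0005
gripper_force: 0.8
```

```bash
python3 -c "
from st import *
now()"
```

```text
t 12.625 th 0.0 rad -13.2 gap -154.1 h 9.3 f panel [-1.08 -0.1   1.58] f.t 0.1
```

>>> jog_arm(commands=[[[0.007, 0, -0.033], [0, 0, 0], 0], [[0.007, 0, -0.033], [0, 0, 0], 0], [[0.007, 0, -0.033], [0, 0, 0], 0], [[0, 0, 0], [0, 0, 0], 0]])

```text
time_s: 13.12
tool_pos: [0.5335, -0.1142, 0.1254]
orientation: [1.99, 2.238, 0.232]
ft_force: [-2.3, 1.8, 4.4]
finger_gap: 0.0002
gripper_force: 1.8
```

>>> jog_arm(commands=[[[0.007, 0, -0.033], [0, 0, 0], 0], [[0.007, 0, -0.033], [0, 0, 0], 0], [[0, 0, 0], [0, 0, 0], 0]])

```text
time_s: 13.5
tool_pos: [0.5338, -0.1141, 0.1243]
orientation: [1.99, 2.238, 0.232]
ft_force: [-8.8, 2.1, 17.3]
finger_gap: 0.0004
gripper_force: 9.6
```

The force rose through about 5 N and then jumped to 17 N, so the button is at its stop. Retracting.

>>> jog_arm(commands=[[[-0.05, 0, 0.24], [0, 0, 0], 0], [[-0.1, 0, 0.48], [0, 0, 0], 0], [[-0.1, 0, 0.48], [0, 0, 0], 0], [[-0.1, 0, 0.48], [0, 0, 0], 0], [[-0.3, 0, 0.48], [0, 0, 0], 0], [[-0.8, -0.3, 0.4], [0, 0, 0], 0], [[-0.8, -0.3, 0.3], [0, 0, 0], 0], [[-0.8, -0.3, 0], [0, 0, 0], 0], [[0, 0, 0], [0, 0, 0], 0], [[0, 0, 0], [0, 0, 0], 0]])

```text
time_s: 14.75
tool_pos: [0.4429, -0.1413, 0.2098]
orientation: [1.99, 2.237, 0.232]
ft_force: [0.7, 0.0, -0.1]
finger_gap: 0.0002
gripper_force: 0.0
```

```bash
python3 -c "
from st import *
now()
p=r.capture('top'); q=r.capture('scene')
a=cv2.resize(p['pixels'][190:280,240:360],(400,300)); b=cv2.resize(q['pixels'][140:230,210:330],(400,300))
cv2.imwrite('pics/a4.png',np.hstack([a,b])[:,:,::-1])"
```

```text
t 14.75 th -0.0 rad -86.7 gap -170.5 h 108.2 f panel [ 0.63 -0.05 -0.21] f.t 0.05
```

View pics/a4.png

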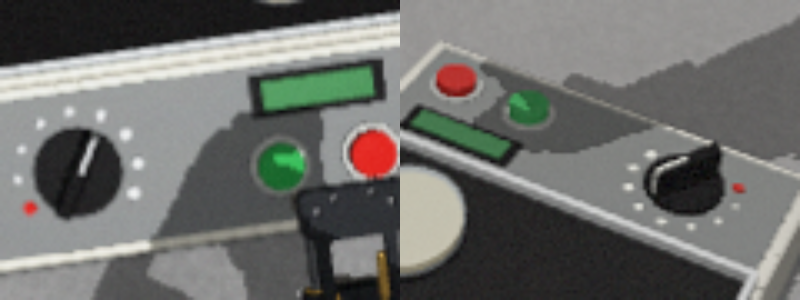

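The pointer is still at speed 5, with the line at (90,155) in the top view. The green button at (528,105) in the scene view is up again, and the arm is clear.

```bash
python3 -c "
from bench import r
print(r.hand_in())"
```

```text
the job is handed in; nothing more can be done
None
```

The job is handed in. The final pictures show the selector at speed 5 and the start button up again; it had been pressed to its stop (about 17 N), and nothing else was touched. The hand-in gave no verdict.

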